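# Push-fit copper pipe driven home in a manifold port

## Task

Fit the copper pipe stub that carries the blue insertion mark into the brass manifold: take it from the wooden rack, push it straight down into an open port, through the stiff seal, until it bottoms with a firm push (20 to 30 N, never over 40 N) and the lower edge of the mark has come down to the collar, then let go and leave it standing there. One of the two open ports still has a test plug in its bottom: if the pipe bottoms with the mark still about a centimetre above the collar, pull it out and use the other port. Leave the two spare stubs in the rack and do not knock the other things on the bench about.

Things in the scene. Friction and masses are not known exactly. Their poses are not given: they have to be found in the camera images.
- pipe_mid (a point): Middle (half-way up, on the axis) of the marked pipe stub: upright copper tube, loose, 60 g, 22 mm outside diameter, 100 mm long, lower end chamfered 2.5 mm, bright blue 8 mm mark band from 28 to 36 mm above the lower end. z is its axis, up. It stands loosely in a rack hole. Grip it about 70 mm above its lower end so that the fingers stay clear of the collar; hold it tight (80 N) or it slips when pushed.
- pipe_tip (a point): Centre of the lower end of the marked pipe stub, 50 mm below pipe_mid along its axis; z up along the pipe.
- pipe: The marked pipe stub itself; origin at the centre of its lower end, z up along it.
- manifold: Fixed brass bar (40 x 270 mm) on a wooden board; origin under the board's centre on the bench, y along the bar, z up. Four white sockets with grey collars in a row, 66 mm apart: at y = -99 mm capped (black cap 22 mm above the collar), -33 mm open (port_a), +33 mm open (port_b), +99 mm a fitted copper pipe standing 45 mm above the collar. A valve ends the bar at +y. Grip the pipe across the bar (fingers at +x and -x).
- port_a (a point): Mouth of one open port: centre of its collar's top face, 90 mm above the bench; z up along the bore. Bore 24 mm wide, flared at the mouth, 28 mm deep to the pipe stop. A sprung seal 6 to 14 mm below the mouth resists the pipe (about 10 N, under 18 N) from there on, and holds it afterwards. In one of the two ports, port_a or port_b, a hidden 11 mm thick black test plug lies on the stop; there the pipe bottoms 17 mm deep.
- port_b (a point): Mouth of the other open port, in every way like port_a, 66 mm from it along the manifold's y.
- stop_a: Pipe stop (hard floor of the bore) of port_a; its top is 28 mm below port_a, its origin 32 mm below; black plastic, gives 1 mm under 25 N. Pipe home = lower end on it = lower edge of the mark level with the collar's top.
- stop_b: Pipe stop of port_b; as stop_a.
- rack: Fixed wooden block 66 x 220 x 36 mm; origin under its centre, y along it, z up. Three holes 25 mm wide, 18 mm deep, at y = -72, 0, +72 mm, each holding one upright stub: the marked one and two plain ones, in any order.
- spare1: Plain copper stub, 22 x 88 mm, no mark, in the rack; origin at the centre of its lower end. Leave it.
- spare2: Plain copper stub, 22 x 94 mm, no mark, in the rack; origin at the centre of its lower end. Leave it.
- gland1: Bystander: black cable gland, 40 mm wide, 42 mm tall; origin at its foot.
- gland2: Bystander: another black cable gland like gland1.
- wrench: Bystander: steel spanner, 200 mm, lying; origin under its middle.
- marker: Bystander: white marker pen with blue cap, 132 mm, lying; origin under its middle.
- dustcap1: Bystander: orange dust cap, 30 mm wide, 14 mm tall; origin at its foot.
- dustcap2: Bystander: another orange dust cap like dustcap1.
- cutter: Bystander: small grey pipe cutter, 95 mm long, lying; origin under its body.
Mind the look-alikes: they are no part of the job. What is shaped like the pipe but turquoise is not meant.

How it is judged:
By the outcome, as a careful person would: the job done as asked, in the order asked, and still so for the second after the job is handed in, with the robot touching nothing.
It also fails if it takes over 56 s, if anything falls off the work surface, if the arm or the gripper's body presses on something with over 40 N, if the wrist force passes 120 N, or if a joint passes its speed limit or range.

## Robot

A 6-joint arm with a two-finger parallel gripper is mounted at the origin on the work surface. World frame = base frame: x ahead of the robot, y to its left, z up, the work surface at z = 0. Lengths are in mm, angles in rad, forces in N, time in s.
With the tool pointing down it reaches from about 275 to 1000 mm from the base axis. Payload 8.4 kg.
Tool frame: the origin (TCP) lies midway between the tips of the shut fingers; the grasp point (between the pads) lies 19 mm behind it (pinch_z is the distance from the TCP to the grasp point, in mm); z points along the fingers, y is the direction in which the jaws open and shut (so a half turn about z gives the same grasp; the last joint's range is limited). The gripper opens to 85 mm and grips with 20 to 120 N. Pads are 22 mm wide; open, the fingers measure 114 mm over their backs; the gripper's body (76 mm by 85 mm) begins 54 mm behind the grasp point. The pads swing forward as they close: fully open they stand 13 mm farther back than shut.
Start: joints at [-1.256, 0.353, 1.633, -0, 1.155, -0.002], TCP at [194.703, -593.901, 231.281] pointing down, gripper open.
Joint ranges: [-2.63, 2.63], [-0.92, 2.1], [0.06, 2.66], [-1.3, 4.44], [0, 2.69], [-3.02, 3.02]. Speed limits (rad/s): [2.22, 2.22, 2.79, 3.14, 3.14, 3.14].

## Interface

Orientations are given as a unit quaternion [x, y, z, w].
In Python, from workcell import sense, snapshot, camera_info, sign_off, pinch_z gives the robot as it stands. The module is installed in compiled form; this text tells all that it offers.
- The arm moves only by the tool jog_arm, never from a script. Its argument "plan" is a list of rows, each a list of 2 entries, a list of its own where there are three numbers: the shift along the tool's x, y, z scaled (see below), then the turn, a rotation vector about the tool's x, y, z scaled (see below). A call has exactly 8 rows; each row shifts and turns the commanded pose from where the row before left it, along the tool's axes as they then stand; what a row does not reach is not made up. The controller multiplies each number of a shift by 0.75 m and each number of a turn by 45 degrees. A row lasts 1/8 s, in which the tool goes at most 62.5 mm and 10.7 degrees, less where a joint would pass 70% of its speed; a pose out of reach is approached as far as the arm can. A call with a number of a shift or a turn outside -1 to 1 is refused whole. A call with a gripper value outside its range is refused whole. "hand" is the closure, from 0 (fully open) to 1 (shut), set as the call begins (left out, the last holds). The fingers move at their own pace and stop on an object; the grip force is fixed at half the most. Time passes only in rows, so rows that do not move let the fingers close, or fill a call up. It gives the time, the measured TCP pose, the force and the opening at its end, in the units of the state.
- sense(): the state, without advancing time (a new reading comes with each control period).
- snapshot(name): name is "side" or "top"; returns (picture, depth): 420x560x3 uint8, blue, green, red; 420x560 float32, mm along the optical axis (not along the pixel's ray), 0 where there is no reading.
- camera_info(name): a dict with "fx", "fy", "cx", "cy" (pixels), "R" (3x3) and "t" (3): a world point X has camera coordinates R X + t. Camera axes: x right, y down, z forward; pixel columns grow to the right and rows downward; lengths in mm; the calibration is good to about 2 mm. A picture is of the moment at which its call begins. camera_info takes no time and is no camera call.
- sign_off(): hands the job in, once; it reports no verdict.
The state is a dict: "clock": time; "joint_positions": joint angles; "qd": joint speeds; "joint_torque": joint torques, N m; "tcp_pos": TCP position; "tcp_rot": TCP orientation; "ft_force": force on the tool from outside, world axes, zero at the start; "ft_torque": the same for the moment, N m; "opening": opening from 0.0 (shut) to 1.0 (fully open).
Only numpy, scipy, OpenCV 4.12 (cv2) and the standard library are available. Lean on these libraries where they do the work, as an engineer would, in place of code of your own. Each camera call takes 0.05 s, during which the arm holds its last target.

## Working session

There is one attempt and no reset: what is moved stays moved. The work goes in short steps, Python scripts to look and compute and a tool call to move; the robot and the scene stay as the last step left them, time stands still between calls to the robot, and variables do not carry over. Pictures are saved under pics/ and viewed, and the job is handed in when it is done.

Besides the shell and the picture viewer there is one more tool, called after "Emit:" as name(argument=value, ...) on one line, values as JSON. jog_arm: Moves the arm, as the interface text tells. Shifts and turns lie within -1 to 1; 1 stands for 0.75 m of shift or 45 degrees of turn. Its arguments: {"type":"object","properties":{"plan":{"type":"array"},"hand":{"type":"number"}},"required":["plan"]}

```bash
mkdir -p pics; python3 - <<'E'
from workcell import *
import cv2,numpy as np
print(sense(), pinch_z)
for n in("top","side"):
    p,d=snapshot(n); cv2.imwrite(f"pics/{n}0.png",p); np.save(f"{n}0.npy",d)
    print(n,camera_info(n))
E
```

```text
{'clock': 0.0, 'joint_positions': array([-1.25643160e+00,  3.53657837e-01,  1.63415173e+00,  1.72723041e-05,
        1.15520730e+00, -2.36853572e-03]), 'qd': array([-5.38464767e-04, -4.14144761e-05,  1.59778706e-03, -8.04780601e-04,
       -1.78655354e-03,  1.06424034e-03]), 'joint_torque': array([ 4.81414336e-04, -6.05252051e+01, -3.42062688e+01, -3.81515815e-05,
        9.43918945e-03,  1.37088122e-06]), 'tcp_pos': array([ 194.53737983, -593.43762848,  230.54810845]), 'tcp_rot': array([ 9.87486492e-01,  1.57702002e-01, -1.02834150e-04, -7.04683570e-04]), 'ft_force': array([ 0.6105221 , -0.75767019,  0.00177112]), 'ft_torque': array([ 0.02233932, -0.02424209,  0.00069441]), 'opening': 1.001563009287335} 18.700000000000003
top {'fx': 460.156304473263, 'fy': 460.156304473263, 'cx': 283.7566970515621, 'cy': 210.67705064028777, 'R': array([[ 0.00257643, -0.99927599, -0.03795851],
       [-0.99966792, -0.00160047, -0.02571924],
       [ 0.02563987,  0.03801217, -0.99894828]]), 't': array([ 37.13898437, 548.02935897, 913.7869695 ])}
side {'fx': 441.9269150534553, 'fy': 441.9269150534553, 'cx': 276.3562708175885, 'cy': 210.49225269092113, 'R': array([[ 0.87600448, -0.48226664,  0.00591955],
       [-0.28109031, -0.52047805, -0.80628211],
       [ 0.39192396,  0.70464281, -0.59150158]]), 't': array([-494.12493781,  240.91943562,  632.60137883])}
```

View pics/top0.png

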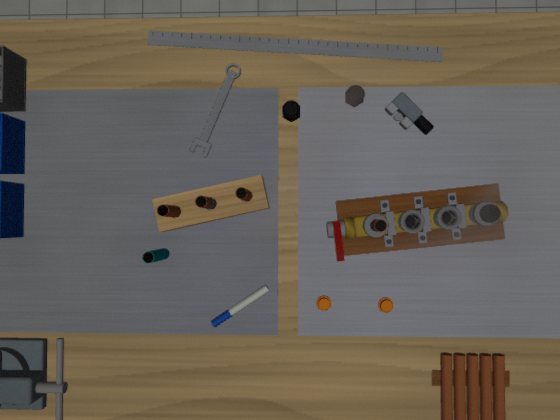

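View pics/side0.png

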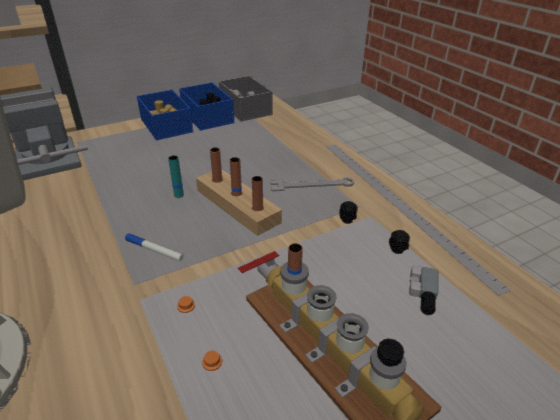

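```bash
python3 - <<'E'
import cv2,numpy as np
t=cv2.imread("pics/top0.png");s=cv2.imread("pics/side0.png")
a=cv2.resize(t[165:240,140:280],None,fx=5,fy=5,interpolation=cv2.INTER_CUBIC)
b=cv2.resize(t[180:265,320:515],None,fx=4,fy=4,interpolation=cv2.INTER_CUBIC)
c=cv2.resize(s[135:235,160:300],None,fx=5,fy=5,interpolation=cv2.INTER_CUBIC)
d=cv2.resize(s[240:400,230:430],None,fx=3.7,fy=3.7,interpolation=cv2.INTER_CUBIC)
for n,i in zip("abcd",(a,b,c,d)): cv2.imwrite(f"pics/z_{n}.png",np.clip(i*1.5,0,255).astype(np.uint8))
E
```

```text
(no output)
```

View pics/z_a.png

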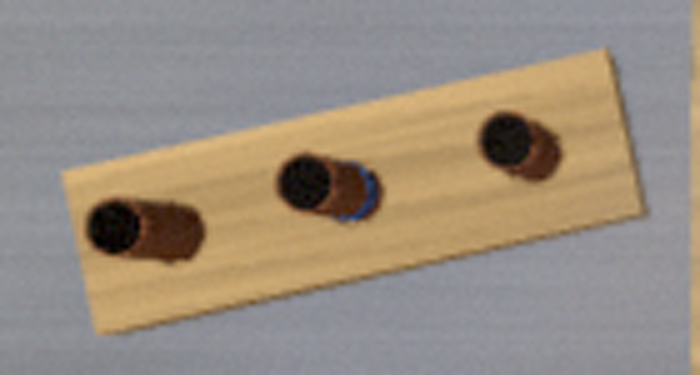

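View pics/z_b.png

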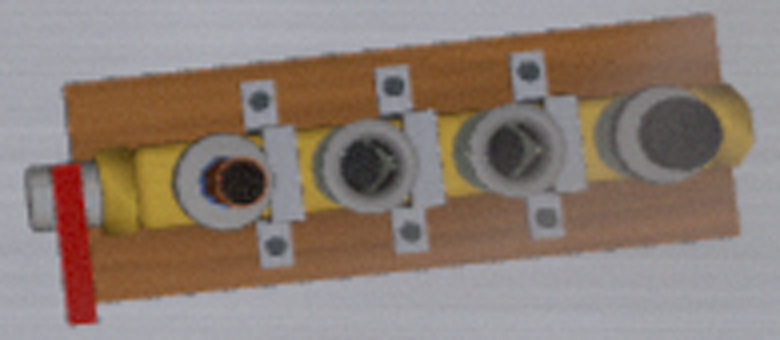

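View pics/z_c.png

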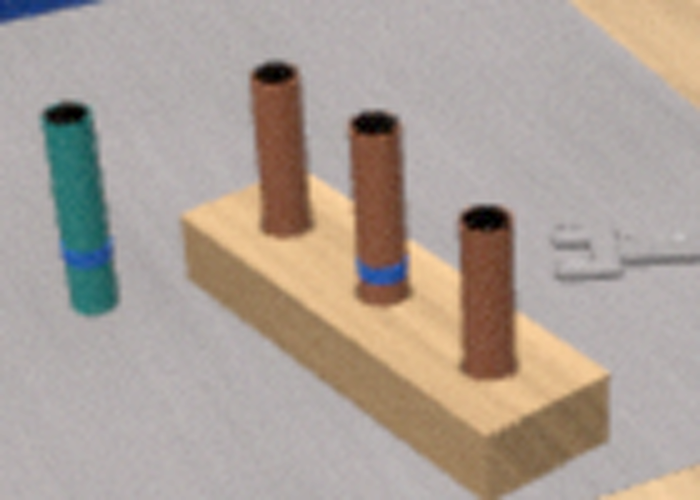

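View pics/z_d.png

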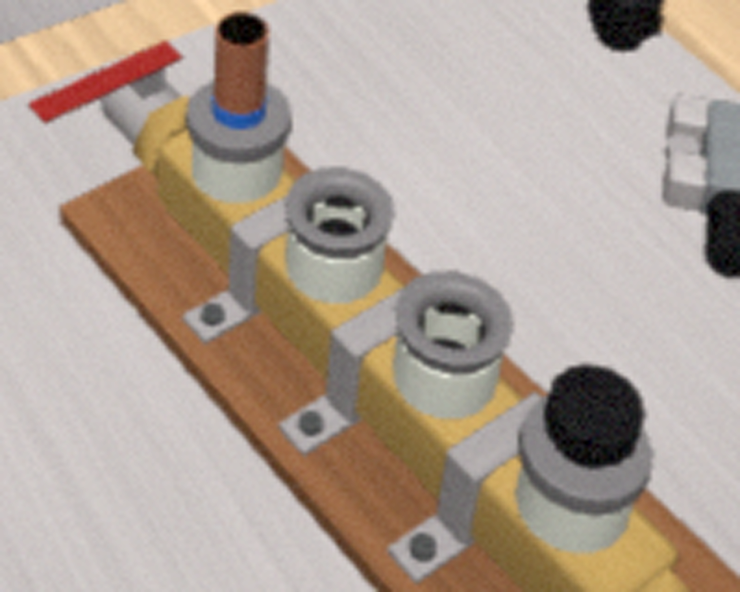

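```bash
cat >h.py <<'E'
import numpy as np,cv2
from workcell import *
def ray(n,u,v,z):
    c=camera_info(n);R=np.array(c['R']);t=np.array(c['t'])
    o=-R.T@t; d=R.T@np.array([(u-c['cx'])/c['fx'],(v-c['cy'])/c['fy'],1])
    return o+d*(z-o[2])/d[2]
def proj(n,X):
    c=camera_info(n);p=np.array(c['R'])@X+np.array(c['t'])
    return np.array([c['fx']*p[0]/p[2]+c['cx'],c['fy']*p[1]/p[2]+c['cy']])
def tri(obs):
    A=[];b=[]
    for n,u,v in obs:
        c=camera_info(n);R=np.array(c['R']);t=np.array(c['t']);o=-R.T@t
        d=R.T@np.array([(u-c['cx'])/c['fx'],(v-c['cy'])/c['fy'],1]);d/=np.linalg.norm(d)
        P=np.eye(3)-np.outer(d,d);A.append(P);b.append(P@o)
    return np.linalg.lstsq(np.vstack(A),np.hstack(b),rcond=None)[0]
E
python3 - <<'E'
from h import *
def blobs(n,roi,thr,amin):
    im=cv2.imread(f"pics/{n}0.png");x0,y0,x1,y1=roi
    c=cv2.resize(im[y0:y1,x0:x1],None,fx=8,fy=8,interpolation=cv2.INTER_CUBIC)
    g=c.max(2)
    m=(g<thr).astype(np.uint8)
    cs,_=cv2.findContours(m,cv2.RETR_EXTERNAL,cv2.CHAIN_APPROX_NONE)
    out=[]
    for k in cs:
        if cv2.contourArea(k)>amin*64:
            e=cv2.fitEllipse(k);out.append(((e[0][0]+.5)/8-.5+x0,(e[0][1]+.5)/8-.5+y0,e[1][0]/8,e[1][1]/8))
    return out
for n,roi in(("top",(140,165,280,240)),("side",(200,135,280,215))):
    for e in blobs(n,roi,45,15): print(n,np.round(e,1),ray(n,e[0],e[1],118).round(1))
# collars: grey mask
for n,roi in(("top",(320,185,515,262)),("side",(230,240,430,400))):
    im=cv2.imread(f"pics/{n}0.png");x0,y0,x1,y1=roi
    c=cv2.resize(im[y0:y1,x0:x1],None,fx=6,fy=6,interpolation=cv2.INTER_CUBIC).astype(int)
    sat=c.max(2)-c.min(2)
    v=c.max(2)
    m=((sat<22)&(v>60)&(v<(125))).astype(np.uint8)
    cv2.imwrite(f"pics/m_{n}.png",cv2.resize(m*255,None,fx=.6,fy=.6))
    print(n,[c[int((yy-y0)*6),int((xx-x0)*6)] for xx,yy in ([(403,228),(440,225),(487,200),(411,238)] if n=="top" else [(321,290),(352,318),(335,300),(322,308)])])
    for zz in [45,90]:
        pass
E
```

```text
top [174.4 209.1   5.9  11.4] [547.6 228.8 118. ]
top [162.5 210.1  10.1  10.3] [545.9 250.2 118. ]
top [211.3 202.5   6.6  10. ] [559.4 162.7 118. ]
top [200.7 201.2  10.   10.3] [561.8 181.8 118. ]
top [241.  192.7  10.   10.1] [576.9 109.9 118. ]
side [256.7 178.4   4.6   9. ] [570.1  90.9 118. ]
side [234.4 159.4   4.    8.3] [562.8 178.1 118. ]
side [214.4 149.3   3.6   7.2] [543.2 237.7 118. ]
top [array([77, 77, 77]), array([75, 77, 78]), array([55, 66, 86]), array([43, 60, 84])]
side [array([88, 87, 89]), array([95, 94, 96]), array([93, 93, 95]), array([50, 49, 51])]
```

View pics/m_top.png

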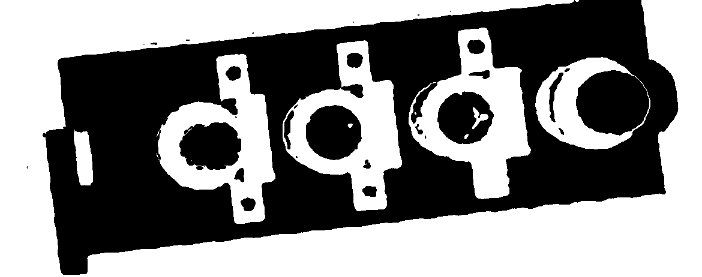

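View pics/m_side.png

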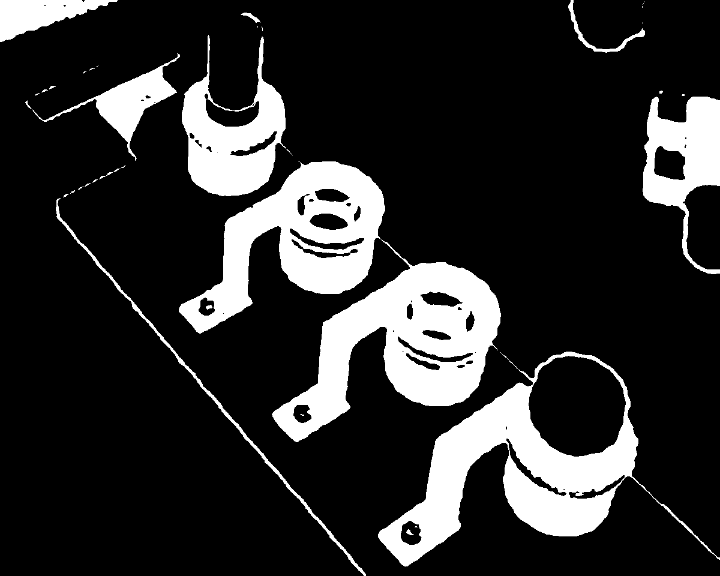

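```bash
python3 - <<'E'
from h import *
for n,roi in(("top",(320,180,515,265)),("side",(230,240,430,400))):
    d=np.load(n+"0.npy");c=camera_info(n);R=np.array(c['R']);t=np.array(c['t'])
    v,u=np.mgrid[:420,:560]
    P=np.stack([(u-c['cx'])/c['fx']*d,(v-c['cy'])/c['fy']*d,d],-1)
    W=(P-t)@R
    W[d==0]=np.nan
    np.save(n+"W.npy",W)
    x0,y0,x1,y1=roi
    z=W[y0:y1,x0:x1,2]
    m=(np.abs(z-90)<4).astype(np.uint8)
    cv2.imwrite(f"pics/d_{n}.png",cv2.resize((np.clip(np.nan_to_num(z),0,130)*1.9).astype(np.uint8),None,fx=3.5,fy=3.5,interpolation=0))
    k,l,s,ce=cv2.connectedComponentsWithStats(m)
    for i in range(1,k):
        if s[i,4]>40:
            q=W[y0:y1,x0:x1][l==i]
            pts=cv2.findContours((l==i).astype(np.uint8),0,1)[0][0]
            e=cv2.fitEllipse(cv2.convexHull(pts)) if len(cv2.convexHull(pts))>5 else None
            cx,cy=e[0][0]+x0,e[0][1]+y0
            print(n,s[i],q.mean(0).round(1),q[:,2].std().round(2),(cx,cy),ray(n,cx,cy,90).round(1),np.round(e[1],1))
    print(n,"rack/pipe z", [W[vv,uu].round(1) for uu,vv in ([(180,195),(250,200),(217,223)] if n=="top" else [(225,195),(270,218)])])
E
```

```text
top [153  21  23  25 212] [ 541.3 -319.1   89.2] 1.43 (485.2700500488281, 213.1544952392578) [ 542.  -326.6   90. ] [24.3 25.1]
top [117  26  25  24 288] [ 535.  -262.4   89.1] 1.4 (448.819091796875, 217.05923461914062) [ 534.8 -262.    90. ] [23.5 24.1]
top [ 80  29  25  24 281] [ 527.6 -196.9   89.2] 1.32 (412.08765411376953, 220.89950561523438) [ 527.8 -196.5   90. ] [23.5 23.9]
top [ 43  33  25  25 295] [ 520.7 -127.9   89.4] 1.4 (375.2964057922363, 224.87860107421875) [ 520.4 -130.6   90. ] [24.2 24.5]
top rack/pipe z [array([577.7, 241.1,  34.9]), array([568. , 103.2,  34.3]), array([5.229e+02, 1.741e+02, 2.000e-01])]
side [ 50  22  29  20 327] [ 517.5 -140.1   89.3] 1.41 (294.1677474975586, 270.7217483520508) [ 519.6 -137.    90. ] [21.2 28.4]
side [ 77  45  30  24 362] [ 528.6 -199.7   88.9] 1.23 (321.3432159423828, 296.2859764099121) [ 527.3 -201.6   90. ] [22.8 29.5]
side [107  73  32  27 440] [ 535.7 -265.4   89.1] 1.2 (352.35997009277344, 325.8547668457031) [ 534.6 -266.7   90. ] [25.5 32. ]
side [140 107  37  30 454] [ 535.7 -337.2   89.3] 1.13 (388.02915954589844, 360.83699798583984) [ 540.9 -332.7   90. ] [30.3 37.2]
side rack/pipe z [array([538.3, 183.1,  34.4]), array([588.6,  71.6,  28.5])]
```

View pics/d_top.png

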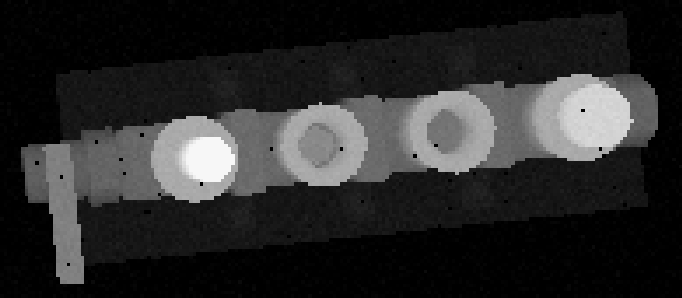

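View pics/d_side.png

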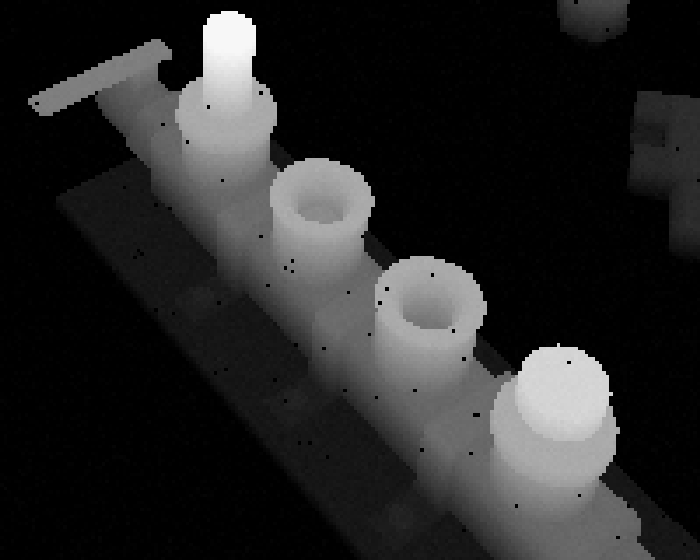

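```bash
cat >>h.py <<'E'
from scipy.spatial.transform import Rotation as Rn
def plan(target,yaw=None,start=None,nmax=62.,tilt=None):
    s=sense() if start is None else start
    p=np.array(s['tcp_pos']);R=Rn.from_quat(s['tcp_rot'])
    # desired: y tool at yaw, z down
    if yaw is not None:
        a=np.radians(yaw);y=np.array([np.cos(a),np.sin(a),0]);z=np.array([0,0,-1.]);x=np.cross(y,z)
        Rt=Rn.from_matrix(np.stack([x,y,z],1))
        rv=(R.inv()*Rt).as_rotvec(degrees=True)
    else: rv=np.zeros(3)
    d=np.array(target)-p
    n=max(int(np.ceil(max(np.linalg.norm(d)/nmax,np.linalg.norm(rv)/10.6))),1)
    print("delta",d.round(1),"rotvec",rv.round(2),"rows",n)
    for i in range(n):
        sh=(R.inv().apply(d/n))/750
        print([sh.round(4).tolist(),(rv/n/45).round(4).tolist()])
        R=R*Rn.from_rotvec(rv/n,degrees=True)
E
python3 - <<'E'
from h import *
W=np.load("topW.npy")
for (u,v) in ((412,221),(449,217)):
    print(np.round(W[v-3:v+4,u-5:u+6,2],0))
# blue mark + copper widths in side/top
for n,roi in(("side",(215,140,260,205)),("top",(190,185,225,225))):
    im=cv2.imread(f"pics/{n}0.png").astype(int);x0,y0,x1,y1=roi
    c=im[y0:y1,x0:x1];m=(c[...,0]-c[...,2]>30)&(c[...,0]-c[...,1]>15)
    vv,uu=np.nonzero(m);print(n,"blue",uu.mean()+x0,vv.mean()+y0,m.sum(),uu.min()+x0,uu.max()+x0)
for z,xy in((118,(562.3,180)),(50,(562.3,180))):
    for n in("top","side"): print(z,n,proj(n,np.array([*xy,z])))
print(tri([("top",200.7,201.2),("side",234.4,159.4)]))
plan((562.3,180,180),6.1)
E
```

```text
[[70. 72. 72. 72. 71. 73. 72. 72. 66. 80. 82.]
 [74. 74. 73. 72. 71. 71. 73. 75. 64. 72. 78.]
 [73. 72. 75. 73. 72. 73. 74. 73. 63. 70. 76.]
 [73. 73. 72. 69. 72. 75. 74. 74. 71. 71. 80.]
 [72. 70. 72. 73. 71. 70. 76. 73. 64. 68. nan]
 [72. 71. 72. 71. 71. 72. 73. 69. 63. 75. 81.]
 [71. 72. 71. 72. 72. 71. 74. 62. 69. 80. 81.]]
[[62. 59. 61. 60. 61. 62. 61. 67. 74. 82. 84.]
 [60. 61. 61. 61. 63. 62. 61. 65. 72. 76. 84.]
 [61. 61. 61. 58. 63. 63. 61. 62. 69. 76. 80.]
 [60. 65. 63. 61. 62. 62. 62. 66. 69. 76. 76.]
 [62. 61. 63. 62. 60. 62. 63. 64. 70. 78. 83.]
 [62. 63. 60. 60. 61. 63. 62. 63. 73. 80. 82.]
 [62. 60. 63. 62. 62. 64. 64. 69. 79. 82. 82.]]
side blue 236.07142857142858 189.5 28 232 240
top blue 212.0 204.85714285714286 7 210 213
118 top [201.67728796 200.8750814 ]
118 side [233.78787875 159.03311675]
50 top [209.31855191 202.53659494]
50 side [235.40252399 186.70968213]
[562.94013509 181.61878523 116.16514417]
delta [367.7 773.5 -50.6] rotvec [-6.000e-02 -5.000e-02 -7.795e+01] rows 14
[[0.0562, -0.0591, 0.0049], [-0.0001, -0.0001, -0.1237]]
[[0.0617, -0.0534, 0.0049], [-0.0001, -0.0001, -0.1237]]
[[0.0666, -0.0471, 0.0049], [-0.0001, -0.0001, -0.1237]]
[[0.0708, -0.0404, 0.0049], [-0.0001, -0.0001, -0.1237]]
[[0.0744, -0.0334, 0.0049], [-0.0001, -0.0001, -0.1237]]
[[0.0773, -0.026, 0.0049], [-0.0001, -0.0001, -0.1237]]
[[0.0795, -0.0184, 0.0049], [-0.0001, -0.0001, -0.1237]]
[[0.0809, -0.0106, 0.0048], [-0.0001, -0.0001, -0.1237]]
[[0.0815, -0.0027, 0.0048], [-0.0001, -0.0001, -0.1237]]
[[0.0814, 0.0052, 0.0048], [-0.0001, -0.0001, -0.1237]]
[[0.0805, 0.0131, 0.0048], [-0.0001, -0.0001, -0.1237]]
[[0.0789, 0.0209, 0.0048], [-0.0001, -0.0001, -0.1237]]
[[0.0765, 0.0284, 0.0048], [-0.0001, -0.0001, -0.1237]]
[[0.0733, 0.0357, 0.0048], [-0.0001, -0.0001, -0.1237]]
```

The middle stub carries the mark, at top (201,201) and side (234,159). The top depth reads a floor of about z=73 in port_b (plugged) and about z=62 in port_a (clear), so port_a at top (449,217) is the target.

Emit:
jog_arm(plan=[[[0.056,-0.059,0.005],[0,0,-0.124]],[[0.062,-0.053,0.005],[0,0,-0.124]],[[0.067,-0.047,0.005],[0,0,-0.124]],[[0.071,-0.04,0.005],[0,0,-0.124]],[[0.074,-0.033,0.005],[0,0,-0.124]],[[0.077,-0.026,0.005],[0,0,-0.124]],[[0.079,-0.018,0.005],[0,0,-0.124]],[[0.081,-0.011,0.005],[0,0,-0.124]]], hand=0)

```text
clock: 1.1
tcp_pos: [405.3, -151.1, 201.2]
tcp_rot: [0.853, 0.522, 0.0, 0.0]
ft_force: [0.8, 0.8, -0.1]
opening: 1.001
```

Emit:
jog_arm(plan=[[[0.081,-0.003,0.005],[0,0,-0.124]],[[0.081,0.005,0.005],[0,0,-0.124]],[[0.08,0.013,0.005],[0,0,-0.124]],[[0.079,0.021,0.005],[0,0,-0.124]],[[0.077,0.028,0.005],[0,0,-0.124]],[[0.073,0.036,0.005],[0,0,-0.124]],[[0,0,0],[0,0,0]],[[0,0,0],[0,0,0]]])

```text
clock: 2.1
tcp_pos: [560.2, 178.2, 178.1]
tcp_rot: [0.667, 0.745, -0.001, -0.0]
ft_force: [0.6, -0.1, 0.1]
opening: 1.004
```

```bash
python3 - <<'E'
from h import *
for n in("top","side"):
    p,d=snapshot(n); cv2.imwrite(f"pics/{n}1.png",p)
print(sense()['joint_positions'],sense()['clock'])
plan((562.5,180.5,69),6.1)
E
```

```text
[ 3.04111574e-01  3.51223682e-01  1.76413986e+00 -2.39475307e-04
  1.02718978e+00  1.96038907e-01] 2.2
delta [   2.3    3.2 -109.6] rotvec [-0.05  0.02  0.1 ] rows 2
[[0.002, 0.0018, 0.0731], [-0.0006, 0.0002, 0.0011]]
[[0.002, 0.0018, 0.0731], [-0.0006, 0.0002, 0.0011]]
```

View pics/top1.png

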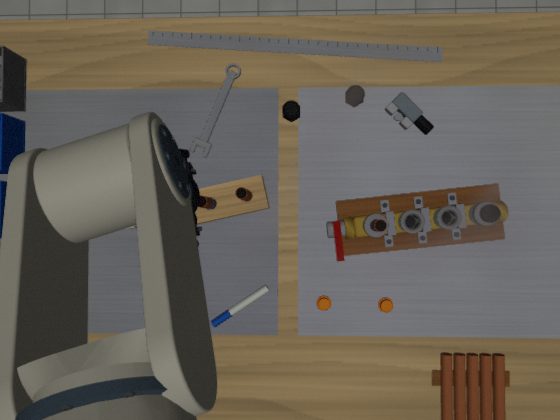

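View pics/side1.png

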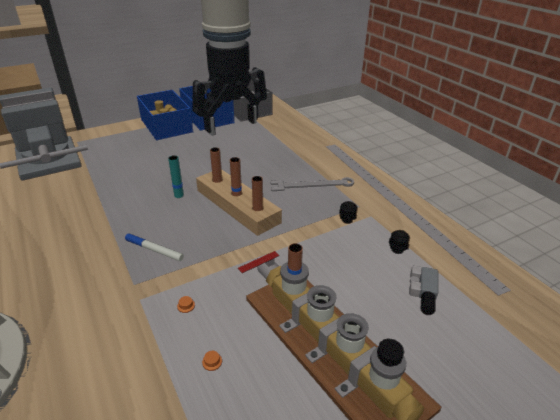

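```bash
python3 - <<'E'
from h import *
s=sense();R=Rn.from_quat(s['tcp_rot']).as_matrix();p=s['tcp_pos']
im=cv2.imread("pics/side1.png")
x0,y0=180,80
c=cv2.resize(im[y0:y0+130,x0:x0+110],None,fx=6,fy=6,interpolation=cv2.INTER_CUBIC)
c=np.clip(c*1.6,0,255).astype(np.uint8)
for q in [p, p-13*R[:,2]+42.5*R[:,1],p-13*R[:,2]-42.5*R[:,1],p-13*R[:,2]]:
    u=proj("side",q);print(u);cv2.circle(c,(int((u[0]-x0+.5)*6),int((u[1]-y0+.5)*6)),4,(0,255,0),1)
cv2.imwrite("pics/z_e.png",cv2.resize(c,None,fx=.76,fy=.76))
E
```

```text
[231.82014382 132.97717371]
[249.87800888 121.67711795]
[212.19130397 132.41332638]
[231.46693611 126.9220741 ]
```

View pics/z_e.png

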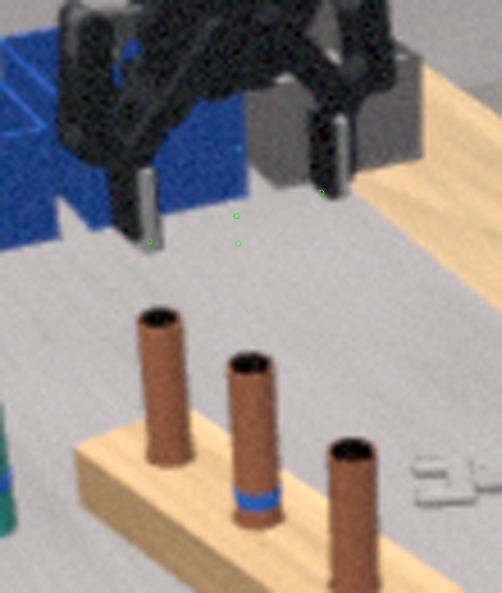

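Emit:
jog_arm(plan=[[[0.001,0.002,0.05],[0,0,0]],[[0.001,0.002,0.05],[0,0,0]],[[0,0,0.046],[0,0,0]],[[0,0,0],[0,0,0]],[[0,0,0],[0,0,0]],[[0,0,0],[0,0,0]],[[0,0,0],[0,0,0]],[[0,0,0],[0,0,0]]])

```text
clock: 3.2
tcp_pos: [564.0, 180.4, 69.9]
tcp_rot: [0.667, 0.745, 0.0, 0.0]
ft_force: [0.6, 0.0, 1.0]
opening: 1.0
```

```bash
python3 - <<'E'
from h import *
p,d=snapshot("side")
print(sense()['tcp_pos'])
x0,y0=170,100
c=cv2.resize(p[y0:y0+120,x0:x0+140],None,fx=5,fy=5,interpolation=cv2.INTER_CUBIC)
cv2.imwrite("pics/z_f.png",np.clip(c*1.6,0,255).astype(np.uint8))
E
```

```text
[563.89249878 180.33278241  69.7504297 ]
```

View pics/z_f.png

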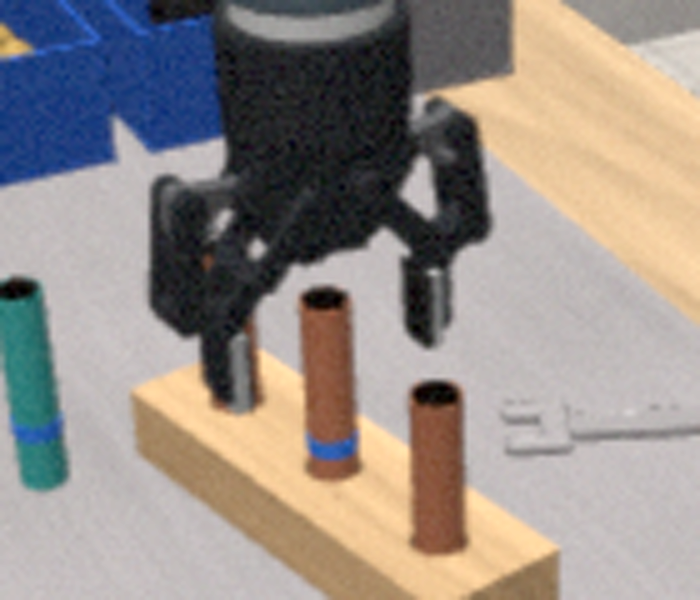

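Emit:
jog_arm(plan=[[[0,-0.0016,0],[0,0,0]],[[0,0,0],[0,0,0]],[[0,0,0],[0,0,0]],[[0,0,0],[0,0,0]],[[0,0,0],[0,0,0]],[[0,0,0],[0,0,0]],[[0,0,0],[0,0,0]],[[0,0,0],[0,0,0]]], hand=1)

```text
clock: 4.25
tcp_pos: [562.6, 180.1, 69.4]
tcp_rot: [0.667, 0.745, 0.0, 0.0]
ft_force: [-0.1, 0.1, 4.0]
opening: 0.244
```

Emit:
jog_arm(plan=[[[0,0,-0.02],[0,0,0]],[[0,0,-0.04],[0,0,0]],[[0,0,-0.05],[0,0,0]],[[0,0,-0.05],[0,0,0]],[[0,0,0],[0,0,0]],[[0,0,0],[0,0,0]],[[0,0,0],[0,0,0]],[[0,0,0],[0,0,0]]])

```text
clock: 5.25
tcp_pos: [561.9, 179.9, 188.3]
tcp_rot: [0.667, 0.745, -0.001, -0.0]
ft_force: [0.2, -0.2, -0.5]
opening: 0.243
```

```bash
python3 - <<'E'
from h import *
p,d=snapshot("side");cv2.imwrite("pics/side2.png",p)
s=sense();print(s['tcp_pos'],s['ft_force'])
x0,y0=170,50
c=cv2.resize(p[y0:y0+120,x0:x0+140],None,fx=5,fy=5,interpolation=cv2.INTER_CUBIC)
cv2.imwrite("pics/z_g.png",np.clip(c*1.6,0,255).astype(np.uint8))
plan((528.4,-262-2+180-180,s['tcp_pos'][2]),6.1)
E
```

```text
[562.07045497 179.9666872  188.43257587] [ 0.39841486  0.03501757 -0.84915573]
delta [ -33.7 -444.     0. ] rotvec [-0.09  0.02  0.17] rows 8
[[-0.0729, -0.0137, 0.0], [-0.0002, 0.0001, 0.0005]]
[[-0.0729, -0.0136, 0.0], [-0.0002, 0.0001, 0.0005]]
[[-0.0729, -0.0136, 0.0], [-0.0002, 0.0001, 0.0005]]
[[-0.073, -0.0136, 0.0], [-0.0002, 0.0001, 0.0005]]
[[-0.073, -0.0136, 0.0], [-0.0002, 0.0001, 0.0005]]
[[-0.073, -0.0135, 0.0], [-0.0002, 0.0001, 0.0005]]
[[-0.073, -0.0135, 0.0], [-0.0002, 0.0001, 0.0005]]
[[-0.073, -0.0135, 0.0], [-0.0002, 0.0001, 0.0005]]
```

View pics/z_g.png

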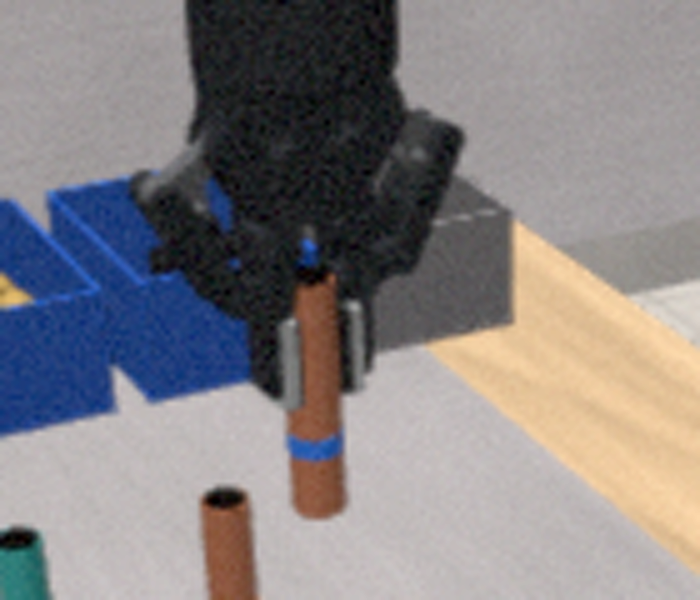

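The pipe is held upright with its mark clear. The hover target is (535,-264), going up first so it clears the fitted pipe.

```bash
python3 - <<'E'
from h import *
s=sense();plan((534.9,-264.2,s['tcp_pos'][2]),6.1)
E
```

```text
delta [ -27.2 -444.2    0. ] rotvec [-0.09  0.02  0.17] rows 8
[[-0.0731, -0.0126, 0.0], [-0.0002, 0.0001, 0.0005]]
[[-0.0731, -0.0126, 0.0], [-0.0002, 0.0001, 0.0005]]
[[-0.0731, -0.0125, 0.0], [-0.0002, 0.0001, 0.0005]]
[[-0.0731, -0.0125, 0.0], [-0.0002, 0.0001, 0.0005]]
[[-0.0731, -0.0125, 0.0], [-0.0002, 0.0001, 0.0005]]
[[-0.0731, -0.0125, 0.0], [-0.0002, 0.0001, 0.0005]]
[[-0.0731, -0.0124, 0.0], [-0.0002, 0.0001, 0.0005]]
[[-0.0731, -0.0124, 0.0], [-0.0002, 0.0001, 0.0005]]
```

Emit:
jog_arm(plan=[[[-0.07,-0.012,-0.03],[0,0,0]],[[-0.075,-0.013,-0.025],[0,0,0.002]],[[-0.075,-0.013,0],[0,0,0.002]],[[-0.075,-0.013,0],[0,0,0]],[[-0.075,-0.013,0],[0,0,0]],[[-0.075,-0.013,0],[0,0,0]],[[-0.075,-0.012,0],[0,0,0]],[[-0.065,-0.009,0],[0,0,0]]])

```text
clock: 6.3
tcp_pos: [535.9, -266.1, 230.2]
tcp_rot: [0.669, 0.743, -0.0, -0.0]
ft_force: [1.0, -0.0, 0.1]
opening: 0.242
```

Emit:
jog_arm(plan=[[[0,0,0.02],[0,0,0]],[[0,0,0.025],[0,0,0]],[[0,0,0.01],[0,0,0]],[[0,0,0],[0,0,0]],[[0,0,0],[0,0,0]],[[0,0,0],[0,0,0]],[[0,0,0],[0,0,0]],[[0,0,0],[0,0,0]]])

```text
clock: 7.3
tcp_pos: [536.5, -264.0, 189.5]
tcp_rot: [0.669, 0.744, 0.0, 0.0]
ft_force: [0.2, 0.0, 0.0]
opening: 0.239
```

```bash
python3 - <<'E'
from h import *
s=sense();print(s['tcp_pos'],s['ft_force'],s['clock'])
for n,(x0,y0) in(("side",(280,180)),("top",(380,150))):
    p,d=snapshot(n);cv2.imwrite(f"pics/{n}3.png",p);np.save(f"{n}3.npy",d)
    c=cv2.resize(p[y0:y0+180,x0:x0+140],None,fx=3.3,fy=3.3,interpolation=cv2.INTER_CUBIC)
    cv2.imwrite(f"pics/z_h{n}.png",np.clip(c*1.6,0,255).astype(np.uint8))
plan((534.9,-264.2,s['tcp_pos'][2]),6.1)
E
```

```text
[ 536.49169361 -264.04104442  189.54459775] [0.19502628 0.00675727 0.0027265 ] 7.3
delta [-1.5 -0.1  0.2] rotvec [ 0.01  0.   -0.02] rows 1
[[0.0001, -0.002, -0.0002], [0.0001, 0.0001, -0.0004]]
```

View pics/z_hside.png

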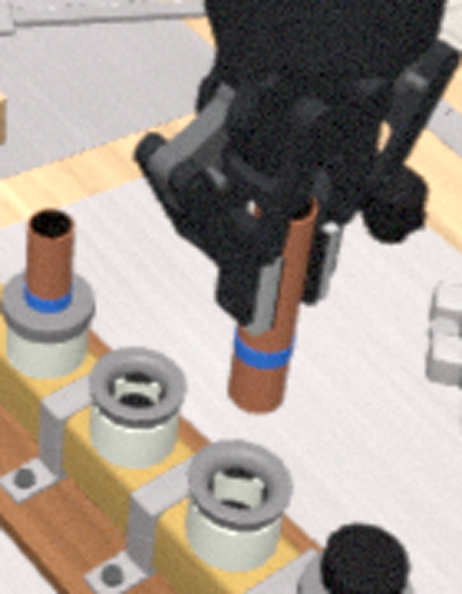

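View pics/z_htop.png

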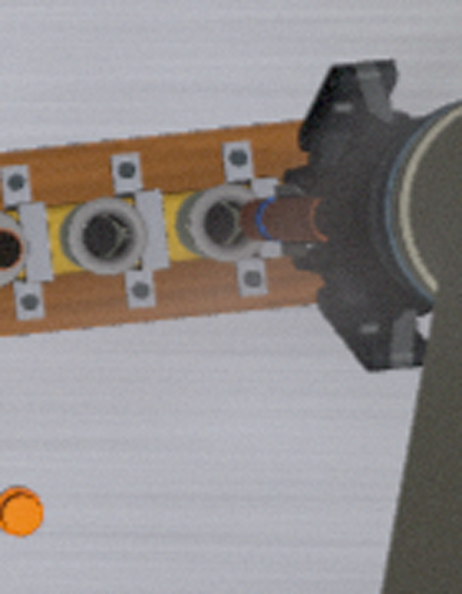

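```bash
cat >>h.py <<'E'
def copper(n,im,roi):
    x0,y0,x1,y1=roi;k=6
    c=cv2.resize(im[y0:y1,x0:x1],None,fx=k,fy=k,interpolation=cv2.INTER_CUBIC).astype(int)
    b,g,r=c[...,0],c[...,1],c[...,2]
    m=((r-b>12)&(r-g>14)&(r<130))|((b-r>25)&(b-g>15))
    m=cv2.morphologyEx(m.astype(np.uint8),cv2.MORPH_OPEN,np.ones((9,9)))
    m=cv2.morphologyEx(m,cv2.MORPH_CLOSE,np.ones((13,13)))
    nl,l,s,_=cv2.connectedComponentsWithStats(m)
    i=1+np.argmax(s[1:,4]);return (l==i).astype(np.uint8),k
def planeof(n,p1,p2):
    c=camera_info(n);R=np.array(c['R']);t=np.array(c['t']);o=-R.T@t
    d=[R.T@np.array([(u-c['cx'])/c['fx'],(v-c['cy'])/c['fy'],1]) for u,v in(p1,p2)]
    nn=np.cross(d[0],d[1]);nn/=np.linalg.norm(nn);return nn,nn@o
E
python3 - <<'E'
from h import *
for n,roi in(("side",(340,236,384,310)),("top",(450,200,482,228))):
    im=cv2.imread(f"pics/{n}3.png");m,k=copper(n,im,roi)
    x0,y0,x1,y1=roi
    c=cv2.resize(im[y0:y1,x0:x1],None,fx=k,fy=k,interpolation=cv2.INTER_CUBIC);c=np.clip(c*1.6,0,255).astype(np.uint8)
    cs,_=cv2.findContours(m,0,1);cv2.drawContours(c,cs,-1,(0,255,0),1);cv2.imwrite(f"pics/c_{n}.png",c)
q=sense()['tcp_pos']
for n in("side","top"): print(n,[proj(n,np.array([535,-264.2,z])).round(1) for z in(90,138,168,208,238)])
E
```

```text
side [array([351.5, 324.5]), array([355.4, 300.3]), array([358.1, 284. ]), array([361.9, 260.5]), array([365. , 241.5])]
top [array([450.1, 217. ]), array([459.2, 216.6]), array([465.5, 216.4]), array([474.8, 216. ]), array([482.4, 215.8])]
```

View pics/c_side.png

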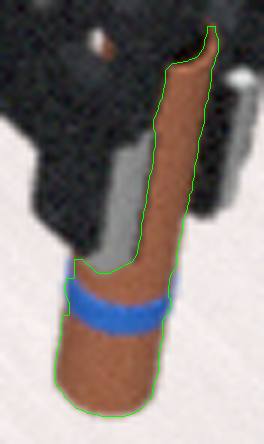

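View pics/c_top.png

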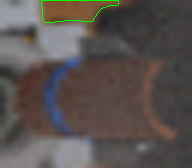

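```bash
python3 - <<'E'
from h import *
print("side tip",ray("side",357.1,300.8,138.2), "port side",ray("side",352.36,325.85,90))
# axis-normal offset: scan widths at rows on side
im=cv2.imread("pics/side3.png").astype(int)
for v in (299,296,293,288,285,282,270,262,255):
    row=im[v,335:390]; b,g,r=row[:,0],row[:,1],row[:,2]
    m=((r-b>12)&(r-g>12)&(r<130))|((b-r>25)&(b-g>15)); u=np.nonzero(m)[0]+335
    print(v,u.min() if len(u) else 0,u.max() if len(u) else 0)
# expected silhouette of vertical cylinder at nominal axis: edges at the same rows
A=np.array([535,-264.2])
c=camera_info("side");o=-np.array(c['R']).T@np.array(c['t']);e=(A-o[:2]);e/=np.linalg.norm(e);pn=np.array([-e[1],e[0]])
for z in(142,155,170,185,205,225): print(z,[proj("side",np.array([*(A+s*11*pn),z])).round(1).tolist() for s in(1,0,-1)])
im=cv2.imread("pics/top3.png")
c=cv2.resize(im[198:236,430:500],None,fx=11,fy=11,interpolation=cv2.INTER_CUBIC);c=np.clip(c*1.8,0,255).astype(np.uint8)
for i in range(430,500,10): cv2.line(c,(int((i-430+.5)*11),0),(int((i-430+.5)*11),8),(0,0,255),1)
for i in range(200,236,5): cv2.line(c,(0,int((i-198+.5)*11)),(8,int((i-198+.5)*11)),(0,0,255),1)
cv2.imwrite("pics/c_top2.png",c)
E
```

```text
side tip [ 536.30067196 -266.04166292  138.2       ] port side [ 534.63060992 -266.68286933   90.        ]
299 349 365
296 349 366
293 350 366
288 350 367
285 351 368
282 351 369
270 364 370
262 365 372
255 366 373
142 [[347.3, 296.5], [355.8, 298.2], [364.3, 299.9]]
155 [[348.3, 289.5], [356.9, 291.2], [365.6, 292.9]]
170 [[349.5, 281.2], [358.3, 282.9], [367.1, 284.5]]
185 [[350.8, 272.6], [359.7, 274.3], [368.6, 275.9]]
205 [[352.5, 260.7], [361.6, 262.3], [370.8, 264.0]]
225 [[354.3, 248.3], [363.6, 249.9], [373.0, 251.5]]
```

View pics/c_top2.png

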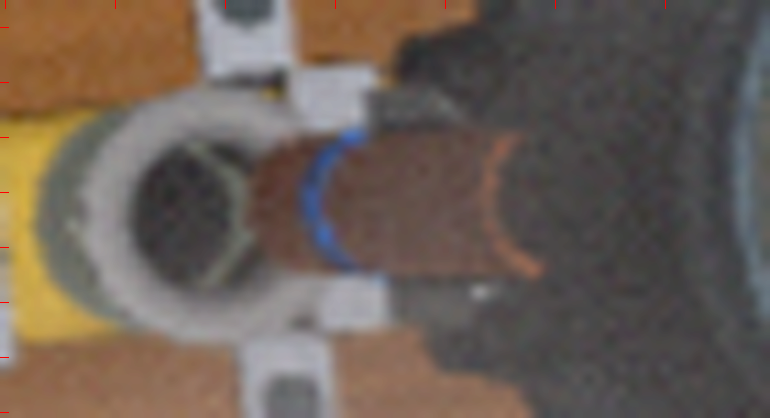

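Emit:
jog_arm(plan=[[[0,-0.002,0],[0,0,0]],[[0,0,0.02],[0,0,0]],[[0,0,0.02],[0,0,0]],[[0,0,0.012],[0,0,0]],[[0,0,0.004],[0,0,0]],[[0,0,0],[0,0,0]],[[0,0,0],[0,0,0]],[[0,0,0],[0,0,0]]])

```text
clock: 8.4
tcp_pos: [535.2, -264.3, 147.7]
tcp_rot: [0.669, 0.744, 0.0, 0.0]
ft_force: [-0.2, 0.1, -0.1]
opening: 0.239
```

```bash
python3 - <<'E'
from h import *
s=sense();print(s['tcp_pos'],s['ft_force'],s['clock'])
for n,(x0,y0) in(("side",(310,250)),("top",(420,180))):
    p,d=snapshot(n);cv2.imwrite(f"pics/{n}4.png",p)
    c=cv2.resize(p[y0:y0+90,x0:x0+90],None,fx=6,fy=6,interpolation=cv2.INTER_CUBIC)
    cv2.imwrite(f"pics/z_i{n}.png",np.clip(c*1.6,0,255).astype(np.uint8))
E
```

```text
[ 535.15182112 -264.26995451  147.69533193] [-0.24084661  0.06811122 -0.13628441] 8.4
```

View pics/z_iside.png

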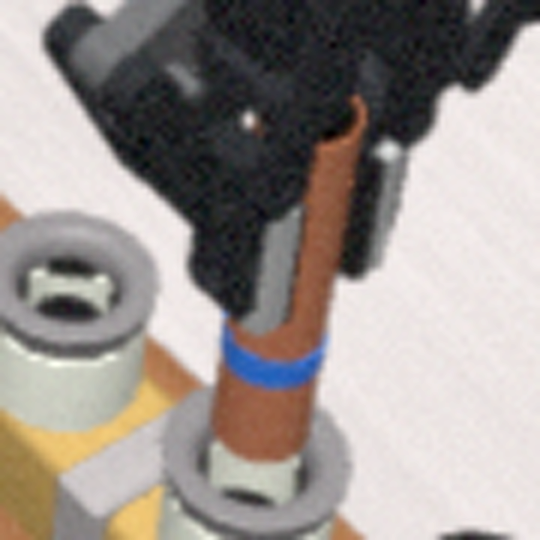

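View pics/z_itop.png

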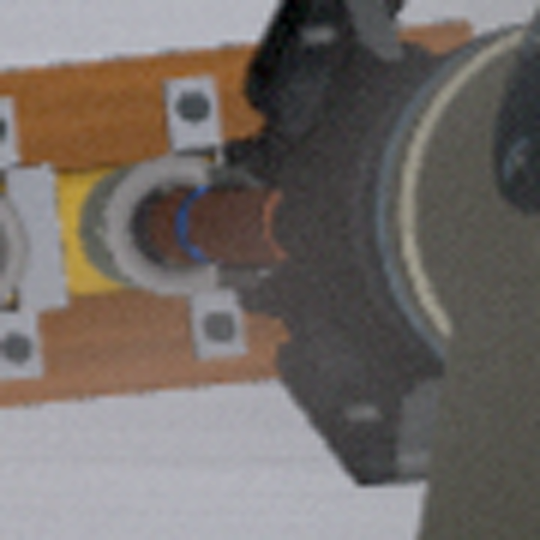

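Both views put the tip over port_a's mouth to within about 0.5 px (side u≈352.5, top ≈(450,217)). I'm going down in stages and watching the force.

Emit:
jog_arm(plan=[[[0,0,0.004],[0,0,0]],[[0,0,0.004],[0,0,0]],[[0,0,0.003],[0,0,0]],[[0,0,0.003],[0,0,0]],[[0,0,0],[0,0,0]],[[0,0,0],[0,0,0]],[[0,0,0],[0,0,0]],[[0,0,0],[0,0,0]]])

```text
clock: 9.5
tcp_pos: [535.0, -264.2, 136.9]
tcp_rot: [0.669, 0.744, 0.0, 0.0]
ft_force: [-0.2, 0.1, -0.9]
opening: 0.24
```

Emit:
jog_arm(plan=[[[0,0,0.002],[0,0,0]],[[0,0,0.002],[0,0,0]],[[0,0,0.002],[0,0,0]],[[0,0,0],[0,0,0]],[[0,0,0],[0,0,0]],[[0,0,0],[0,0,0]],[[0,0,0],[0,0,0]],[[0,0,0],[0,0,0]]])

```text
clock: 10.5
tcp_pos: [534.9, -264.2, 132.3]
tcp_rot: [0.669, 0.744, 0.0, -0.0]
ft_force: [-0.2, -0.4, -0.9]
opening: 0.243
```

Emit:
jog_arm(plan=[[[0,0,0.002],[0,0,0]],[[0,0,0.002],[0,0,0]],[[0,0,0.002],[0,0,0]],[[0,0,0],[0,0,0]],[[0,0,0],[0,0,0]],[[0,0,0],[0,0,0]],[[0,0,0],[0,0,0]],[[0,0,0],[0,0,0]]])

```text
clock: 11.5
tcp_pos: [535.5, -264.6, 128.5]
tcp_rot: [0.669, 0.744, 0.0, 0.001]
ft_force: [0.5, -0.8, 4.9]
opening: 0.243
```

Emit:
jog_arm(plan=[[[0,0,0.002],[0,0,0]],[[0,0,0.002],[0,0,0]],[[0,0,0.002],[0,0,0]],[[0,0,0.001],[0,0,0]],[[0,0,0],[0,0,0]],[[0,0,0],[0,0,0]],[[0,0,0],[0,0,0]],[[0,0,0],[0,0,0]]])

```text
clock: 12.5
tcp_pos: [535.5, -264.5, 123.3]
tcp_rot: [0.669, 0.744, 0.0, 0.001]
ft_force: [-0.5, -0.6, 6.2]
opening: 0.245
```

Emit:
jog_arm(plan=[[[0,0,0.002],[0,0,0]],[[0,0,0.002],[0,0,0]],[[0,0,0.002],[0,0,0]],[[0,0,0],[0,0,0]],[[0,0,0],[0,0,0]],[[0,0,0],[0,0,0]],[[0,0,0],[0,0,0]],[[0,0,0],[0,0,0]]])

```text
clock: 13.5
tcp_pos: [535.5, -264.5, 118.6]
tcp_rot: [0.669, 0.744, 0.0, 0.001]
ft_force: [-0.0, -0.2, 5.8]
opening: 0.239
```

```bash
python3 - <<'E'
from h import *
s=sense();print(s['tcp_pos'],s['ft_force'],s['clock'])
for n,(x0,y0) in(("side",(310,270)),):
    p,d=snapshot(n);cv2.imwrite(f"pics/{n}5.png",p)
    c=cv2.resize(p[y0:y0+80,x0:x0+80],None,fx=7,fy=7,interpolation=cv2.INTER_CUBIC)
    cv2.imwrite(f"pics/z_j{n}.png",np.clip(c*1.6,0,255).astype(np.uint8))
E
```

```text
[ 535.45960523 -264.51512316  118.59416979] [-0.00905649 -0.22955196  5.80088082] 13.5
```

View pics/z_jside.png

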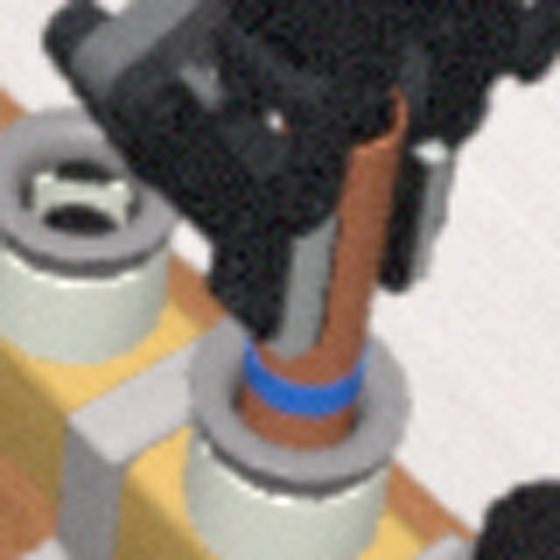

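Emit:
jog_arm(plan=[[[0,0,0.002],[0,0,0]],[[0,0,0.002],[0,0,0]],[[0,0,0],[0,0,0]],[[0,0,0],[0,0,0]],[[0,0,0],[0,0,0]],[[0,0,0],[0,0,0]],[[0,0,0],[0,0,0]],[[0,0,0],[0,0,0]]])

```text
clock: 14.55
tcp_pos: [535.4, -264.5, 115.5]
tcp_rot: [0.669, 0.744, 0.0, 0.001]
ft_force: [-1.0, -1.3, 5.1]
opening: 0.238
```

Emit:
jog_arm(plan=[[[0,0,0.0015],[0,0,0]],[[0,0,0],[0,0,0]],[[0,0,0],[0,0,0]],[[0,0,0],[0,0,0]],[[0,0,0],[0,0,0]],[[0,0,0],[0,0,0]],[[0,0,0],[0,0,0]],[[0,0,0],[0,0,0]]])

```text
clock: 15.55
tcp_pos: [535.4, -264.4, 114.3]
tcp_rot: [0.669, 0.744, 0.0, 0.001]
ft_force: [-0.7, -0.9, 4.7]
opening: 0.241
```

Emit:
jog_arm(plan=[[[0,0,0.0014],[0,0,0]],[[0,0,0],[0,0,0]],[[0,0,0],[0,0,0]],[[0,0,0],[0,0,0]],[[0,0,0],[0,0,0]],[[0,0,0],[0,0,0]],[[0,0,0],[0,0,0]],[[0,0,0],[0,0,0]]])

```text
clock: 16.55
tcp_pos: [535.4, -264.5, 113.3]
tcp_rot: [0.669, 0.744, 0.0, 0.001]
ft_force: [-0.2, -0.9, 6.8]
opening: 0.243
```

Emit:
jog_arm(plan=[[[0,0,0.001],[0,0,0]],[[0,0,0],[0,0,0]],[[0,0,0],[0,0,0]],[[0,0,0],[0,0,0]],[[0,0,0],[0,0,0]],[[0,0,0],[0,0,0]],[[0,0,0],[0,0,0]],[[0,0,0],[0,0,0]]])

```text
clock: 17.55
tcp_pos: [535.4, -264.5, 113.0]
tcp_rot: [0.669, 0.744, 0.0, 0.001]
ft_force: [-1.4, -0.5, 10.7]
opening: 0.239
```

Emit:
jog_arm(plan=[[[0,0,0.001],[0,0,0]],[[0,0,0],[0,0,0]],[[0,0,0],[0,0,0]],[[0,0,0],[0,0,0]],[[0,0,0],[0,0,0]],[[0,0,0],[0,0,0]],[[0,0,0],[0,0,0]],[[0,0,0],[0,0,0]]])

```text
clock: 18.55
tcp_pos: [535.5, -264.6, 112.8]
tcp_rot: [0.669, 0.744, 0.0, 0.001]
ft_force: [-2.3, 1.5, 15.7]
opening: 0.239
```

Emit:
jog_arm(plan=[[[0,0,0.0008],[0,0,0]],[[0,0,0],[0,0,0]],[[0,0,0],[0,0,0]],[[0,0,0.0006],[0,0,0]],[[0,0,0],[0,0,0]],[[0,0,0],[0,0,0]],[[0,0,0],[0,0,0]],[[0,0,0],[0,0,0]]])

```text
clock: 19.55
tcp_pos: [535.6, -264.7, 112.6]
tcp_rot: [0.669, 0.744, 0.0, 0.001]
ft_force: [-4.3, 0.9, 22.3]
opening: 0.241
```

Emit:
jog_arm(plan=[[[0,0,0.0005],[0,0,0]],[[0,0,0],[0,0,0]],[[0,0,0],[0,0,0]],[[0,0,0.0003],[0,0,0]],[[0,0,0],[0,0,0]],[[0,0,0],[0,0,0]],[[0,0,0],[0,0,0]],[[0,0,0],[0,0,0]]])

```text
clock: 20.55
tcp_pos: [535.7, -264.7, 112.4]
tcp_rot: [0.669, 0.744, 0.0, 0.001]
ft_force: [-6.2, 1.4, 26.3]
opening: 0.246
```

```bash
python3 - <<'E'
from h import *
for n,(x0,y0) in(("side",(310,270)),):
    p,d=snapshot(n);cv2.imwrite(f"pics/{n}6.png",p)
    c=cv2.resize(p[y0:y0+80,x0:x0+80],None,fx=7,fy=7,interpolation=cv2.INTER_CUBIC)
    cv2.imwrite(f"pics/z_k{n}.png",np.clip(c*1.6,0,255).astype(np.uint8))
s=sense();print(s['tcp_pos'],s['ft_force'],s['ft_torque'],s['clock'])
E
```

```text
[ 535.70666731 -264.76461258  112.4087887 ] [-5.66578752  1.32570726 26.89164354] [0.32579709 1.24801282 0.02352171] 20.6
```

View pics/z_kside.png

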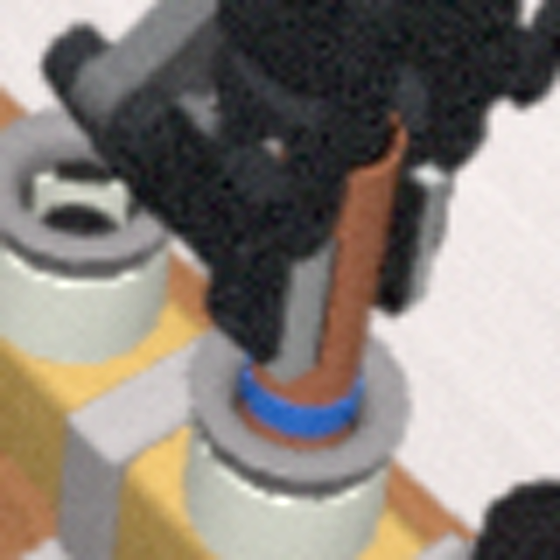

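The pipe has bottomed. TCP z 113 matches the stop at 62 mm, stiffness matches the stop's 1 mm per 25 N, and the wrist reads 27 N. The mark is down at the collar (side ≈(352,332)). I'll unload a little, then open.

Emit:
jog_arm(plan=[[[0,0,-0.001],[0,0,0]],[[0,0,-0.001],[0,0,0]],[[0,0,-0.0005],[0,0,0]],[[0,0,0],[0,0,0]],[[0,0,0],[0,0,0]],[[0,0,0],[0,0,0]],[[0,0,0],[0,0,0]],[[0,0,0],[0,0,0]]])

```text
clock: 21.6
tcp_pos: [535.5, -264.6, 112.7]
tcp_rot: [0.669, 0.744, 0.0, 0.001]
ft_force: [-1.3, -0.7, 11.9]
opening: 0.244
```

Emit:
jog_arm(plan=[[[0,0,0],[0,0,0]],[[0,0,0],[0,0,0]],[[0,0,0],[0,0,0]],[[0,0,0],[0,0,0]],[[0,0,0],[0,0,0]],[[0,0,0],[0,0,0]],[[0,0,0],[0,0,0]],[[0,0,0],[0,0,0]]], hand=0)

```text
clock: 22.6
tcp_pos: [534.9, -264.2, 111.6]
tcp_rot: [0.669, 0.744, -0.0, 0.0]
ft_force: [0.6, 0.4, 0.3]
opening: 0.999
```

Emit:
jog_arm(plan=[[[0,0,-0.03],[0,0,0]],[[0,0,-0.05],[0,0,0]],[[0,0,-0.06],[0,0,0]],[[0,0,-0.06],[0,0,0]],[[-0.07,-0.03,0],[0,0,0]],[[-0.07,-0.03,0],[0,0,0]],[[-0.07,-0.03,0],[0,0,0]],[[-0.06,-0.03,0],[0,0,0]]])

```text
clock: 23.6
tcp_pos: [466.1, -477.0, 261.6]
tcp_rot: [0.669, 0.744, -0.0, 0.0]
ft_force: [0.9, -0.2, 0.3]
opening: 1.004
```

Emit:
jog_arm(plan=[[[-0.06,-0.03,0],[0,0,0]],[[-0.03,-0.03,0],[0,0,0]],[[0,0,0],[0,0,0]],[[0,0,0],[0,0,0]],[[0,0,0],[0,0,0]],[[0,0,0],[0,0,0]],[[0,0,0],[0,0,0]],[[0,0,0],[0,0,0]]])

```text
clock: 24.6
tcp_pos: [429.5, -546.8, 261.6]
tcp_rot: [0.668, 0.744, -0.0, 0.0]
ft_force: [-0.7, 0.2, 0.9]
opening: 0.998
```

```bash
python3 - <<'E'
from h import *
im={}
for n,(x0,y0) in(("side",(270,240)),("top",(380,170))):
    p,d=snapshot(n);cv2.imwrite(f"pics/{n}7.png",p);np.save(n+"7.npy",d)
    c=cv2.resize(p[y0:y0+110,x0:x0+110],None,fx=5,fy=5,interpolation=cv2.INTER_CUBIC)
    im[n]=np.clip(c*1.6,0,255).astype(np.uint8)
    if n=="side":im['a']=cv2.resize(im[n],(400,400))
cv2.imwrite("pics/z_l.png",im["side"]);cv2.imwrite("pics/z_m.png",im["top"])
for n in("side","top"):
    d=np.load(n+"7.npy");c=camera_info(n);v,u=np.mgrid[:420,:560]
    P=np.stack([(u-c['cx'])/c['fx']*d,(v-c['cy'])/c['fy']*d,d],-1);W=(P-np.array(c['t']))@np.array(c['R'])
    m=(d>0)&(np.hypot(W[...,0]-534.8,W[...,1]+264)<14)&(W[...,2]>100)
    print(n,m.sum(),W[m][:,2].max(),np.percentile(W[m][:,2],97),W[m&(W[...,2]>155)].mean(0))
print(sense()['clock'])
E
```

```text
side 723 163.58215524005726 162.5730188150208 [ 534.03628298 -266.86884302  160.85279932]
top 291 164.76391798333393 163.87006821722588 [ 534.40367475 -261.31304937  161.35247147]
24.7
```

View pics/z_l.png

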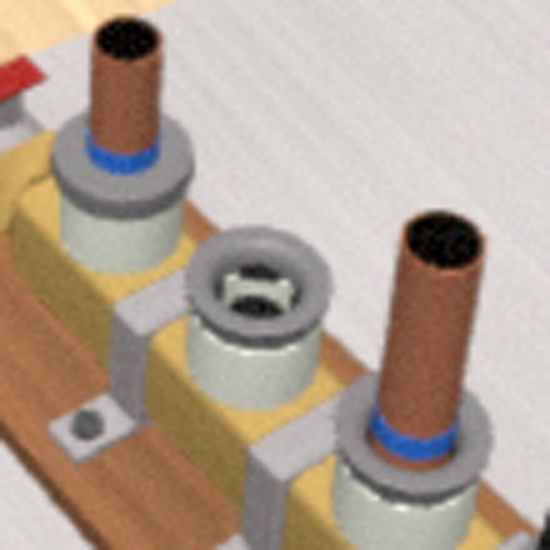

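View pics/z_m.png

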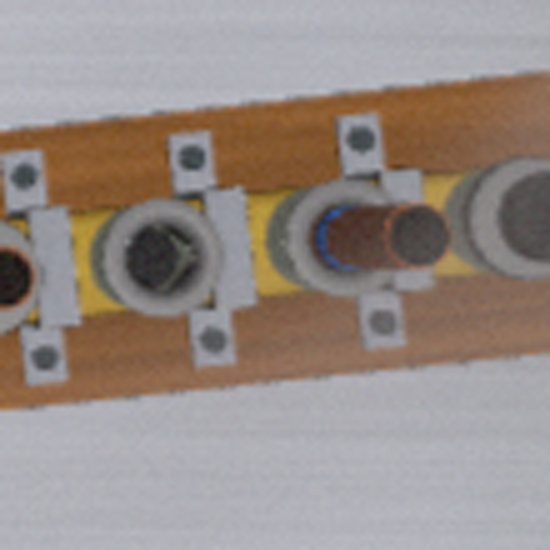

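View pics/side7.png

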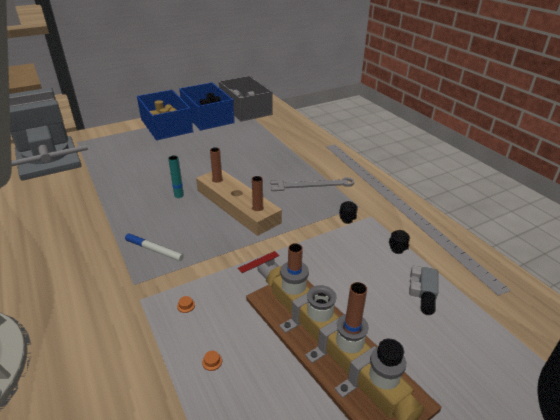

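```bash
python3 -c "
from workcell import *
print(sign_off())"
```

```text
the job is handed in; nothing more can be done
None
```

The marked stub is fitted in port_a, bottomed on the pipe stop and standing upright. I handed the job in at about 24.7 s.

- **Choosing the port:** the stub was in the rack's middle hole. The top camera's depth showed port_b's floor about 11 mm higher than port_a's (about z 73 against 62), so port_b has the test plug. I went straight to port_a without trying port_b.
- **Fitting:** the seal resisted with about 5–7 N. The pipe bottomed at TCP z of about 113 mm, as expected for a free port. The firm push reached about 27 N at the end of the push. I eased off to about 12 N, then let go and drew clear.
- **Last checks:** depth puts the pipe's top at about 161 mm (about 162 expected when home). The pictures show:
  - the mark's lower edge down at the collar;
  - both spares still in the rack;
  - nothing else visibly moved.

**Disagreements:**
- The two cameras differ by 4–5 mm along y, so I used their mean and relative offsets for the alignment.
- In the side view a thin sliver of copper shows below the mark. The mark's edge could be 1–2 mm high by that rough pixel measure. I took the sliver as a view into the flared mouth, because the height and force both say the pipe is home.
- The grip is fixed at half its maximum (60 N), below the advised 80 N, but I saw no slip.

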